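# Bleed the accumulator block with the bayonet key and hold it open

### The arm

A 6-joint arm with a two-finger parallel gripper is mounted at the origin on a cart in front of the work surface, level with it; the furniture and walls round the work are solid. World frame = base frame: x ahead of the robot, y to its left, z up, the work surface at z = 0. Lengths are in m, angles in rad, forces in N, time in s.
With the tool pointing down it reaches from about 0.325 to 1 m from the base axis. Payload 5.1 kg.
Tool frame: the origin (TCP) lies at the very end of the fingers, on their centre line; the grasp point (between the pads) lies 19 mm behind it; z points along the fingers, y is the line along which they close (so a half turn about z gives the same grasp; the last joint's range is limited). The gripper opens to 85 mm and grips with 20 to 120 N. Pads are 22 mm wide; open, the fingers measure 114 mm over their backs; the gripper's body (76 mm by 85 mm) begins 54 mm behind the grasp point. The pads swing forward as they close: fully open they stand 13 mm farther back than shut.
Start: joints at [-0.859, 0.124, 1.65, -0, 1.367, -0.083], TCP at [0.464, -0.455, 0.231] pointing down, gripper open.
Joint ranges: [-2.61, 2.61], [-1.02, 2.33], [0.03, 2.71], [-1.35, 4.49], [0.32, 2.68], [-2.91, 2.91]. Speed limits (rad/s): [2.57, 2.57, 3.14, 3.14, 3.14, 3.14].

### API

Orientations are given as a 3x3 rotation matrix whose columns are the frame's x, y, z axes.
In Python, from plant import robot gives the robot as it stands. The module is installed in compiled form; this text tells all that it offers.
- The arm moves only by the tool jog_arm, called after ">>>" as name(argument=value, ...), one argument or row to a line, values as JSON. Schema: {"type":"object","properties":{"increments":{"type":"array","items":{"type":"array","items":{"type":"number"},"minItems":6,"maxItems":6},"minItems":1,"maxItems":10},"jaw":{"type":"number"},"clamp_n":{"type":"number"},"only":{"type":"string"},"quiet":{"type":"boolean"},"lines":{"type":"string"}},"required":["increments"],"additionalProperties":false}. increments is a list of rows, 1 to 10 of them, each of 6 numbers: dx, dy, dz in fractions of the full range, 1 being 1 m, then a rotation vector rx, ry, rz in a scale on which 1.0 is 2 pi rad; each row is the pose to reach, as a shift and turn from the pose commanded when the call began, along the tool's axes at that moment; what a row does not reach only later rows make up. A row lasts 1/10 s, in which the tool goes at most 0.05 m and 0.15 rad, less where a joint would pass 70% of its speed; a pose out of reach is approached as far as the arm can. jaw is the finger opening in m, set as the call begins (left out keeps the last). The fingers move at their own pace and stop on an object; clamp_n is the grip in N (left out, the last holds). Time passes only in rows, so rows that do not move let the fingers close. The tool returns the time, the measured TCP pose, the force, the opening and the grip force at its end. only (a regular expression) keeps the lines of the reply that match it, lines (a string "A,B") keeps lines A to B, and quiet returns only ok. Shift and turn numbers lie between -1 and 1, and a call with a number outside is refused. Input that does not fit is refused with a message, and nothing moves.
- robot.get_obs(): the state, without advancing time (a new reading comes with each control period).
- robot.snapshot(name): name is "scene" or "top"; returns a dict with "frame" (384x512x3 uint8, red, green, blue), "fov_y" (degrees; the focal length in pixels is half the picture's height over the tangent of half this angle, whatever the lens; pixels are square), "cx", "cy" (the principal point, pixels), "k1" (the pictures are not rectified: a ray, as slopes to the right and down, at radius r is drawn at 1 + k1 r^2 times it, then the intrinsics apply), "world_from_camera" (4x4, takes a point from camera to world coordinates). Camera axes: x right, y down, z forward; pixel columns grow to the right and rows downward; lengths in m; the calibration is good to about 2 mm. A picture is of the moment at which its call begins. There is no depth.
- robot.job_done(): hands the job in; it is judged then, once.
The state is a dict: "clock": time; "q": joint angles; "joint_velocities": joint speeds; "joint_efforts": joint torques, N m; "eef_pos": TCP position; "tcp_rot": TCP orientation; "wrist_force": force on the tool from outside, world axes, zero at the start; "wrist_torque": the same for the moment, N m; "gripper_width": finger opening in m; "grip_force": force on a finger pad.
Only numpy, scipy, OpenCV 4.12 (cv2) and the standard library are available. Lean on these libraries where they do the work, as an engineer would, in place of code of your own. Each camera call takes 0.05 s, during which the arm holds its last target. There are 200 camera calls.

### The job

Bleed the hydraulic accumulator block before it is stripped: first press the red unloading plunger all the way down, to take the pressure off the port, and let it come back up. Then push the orange-winged bleed key down into the bayonet port against its spring, turn it a quarter turn clockwise (seen from above) until it comes up against its stop, and finish still gripping it there, because the port turns the key back and shuts itself as soon as it is let go. Keep the key upright on the way, and leave the loose valve spring standing where it is.

Things in the scene. Friction and masses are not known exactly. Their poses are not given: they have to be found in the camera images.
- bleed_key: Loose bleed key, 0.22 kg, standing upright. Origin: centre of its lower end, z up its axis. Steel shank 28 mm in diameter, z 0 to 26; two lugs along +x and -x, to 20.5 mm from the axis, 7 mm wide, z 4 to 14; dark flange 48 mm in diameter, z 26 to 34; orange wing grip 48 mm wide along x (in the plane of the lugs), 16 mm thick along y, z 37 to 77. Half a turn about z gives the same key.
- key_grip (a point): Middle of the bleed key's wing grip, 58 mm above the key's lower end, axes as the key's: grip it across y (16 mm).
- valve_block: Fixed hydraulic block: dark subplate 200 x 210 x 10 mm, aluminium manifold 90 (x) x 180 (y) mm on it, top at z 60, a gauge (top at z 129) at x 15 to 75, y -19 to 43, a blue accumulator lying behind. Origin on the bench under the manifold, x to its back (accumulator), y to its left, z up. Red plunger at x -15, y 47; bayonet port at x -15, y -45 mm.
- bleed_port (a point): Centre of the port's mouth, on its vertical axis, level with its rim 80 mm above the bench; axes as the block's. Steel collar 62 mm in diameter, bore 31 mm, two slots 11 mm wide reaching 22.5 mm from the axis, on the line at +45 degrees from x towards y (white marks). The key's lugs (its x axis, either way round) must lie along this line to go in. Lip 8 mm thick, free space below it.
- valve_stem (a joint): How far the key has pushed the port's sprung valve down (m). 0: the key's lower end touches it 17 mm below the rim; 0.005: lugs just clear the lip, still in their slots; 0.009: key's flange lands on the collar, lower end 26 mm below the rim. Push 4 N at first, 12 N at the bottom. Once turned, the spring may lift the key until the lugs bear on the lip (0.005, lower end 22 mm below the rim).
- valve_rotor (a joint): Angle (rad) of the rotor in the port, driven by the key's lugs with about 5 degrees of play once they are under the lip: 0 shut, grows clockwise seen from above, stop at 1.50 (the key has then turned about 90 degrees, its lugs at the red dots). Its spring turns it back: 0.07 N m at first, 0.22 N m at the stop, plus friction.
- plunger_top (a point): Top centre of the red unloading plunger, a mushroom button 29 mm in diameter, 97.5 mm above the bench when up; it goes 8 mm straight down and springs back by itself. 4 N starts it, 10.5 N holds it fully down.
- plunger (a joint): Stroke of the red plunger in m: 0 up, 0.008 fully down.
- valve_spring: Loose steel valve spring standing on end, 31 mm in diameter, 48 mm tall, a bystander. Origin: centre of its underside.
There are look-alikes about, which are no part of the job. What is shaped like the bleed_key but turquoise or yellow is not meant.

How it is judged:
On the way, in this order (a step that is already met when the one before it is completed fails the run):
1. the red plunger is pressed fully down (value of joint plunger above 0.007 m), for 0.1 s.
2. the plunger is let back up (value of joint plunger below 0.001 m), for 0.1 s.
3. the key is pushed into the port far enough to clear the lip (value of joint valve_stem above 0.0045 m and horizontal distance between bleed_key and bleed_port below 0.004 m), for 0.1 s.
At the end, for the whole second after the job is handed in: The gripper is holding the key (over 2 N), which sits upright within 0.12 rad in the port, centred within 4 mm, its lower end more than 19 mm below the port's rim and the valve pushed down by more than 3 mm; the rotor is turned by more than 1.3 rad of its 1.5; the red plunger is up (value of joint valve_rotor above 1.3 rad and value of joint valve_stem above 0.003 m and horizontal distance between bleed_key and bleed_port below 0.004 m and z of bleed_key in the frame of bleed_port below -0.019 m and angle between bleed_key's own z axis and vertical below 0.12 rad and contact force between the fingers and bleed_key above 2 N and value of joint plunger below 0.001 m); the arm keeps its last pose, push and grip.
It fails at once if the bleed key is tipped over (angle between bleed_key's own z axis and vertical above 0.7 rad).
It fails at once if the valve spring is shoved more than 40 mm or knocked over (distance of valve_spring from where it was at the start of the episode above 0.04 m or angle between valve_spring's own z axis and vertical above 0.7 rad).
It also fails if it takes over 61 s, if anything falls off the work surface, if the arm or the gripper's body presses on something with over 40 N, if the wrist force passes 120 N, or if a joint passes its speed limit or range.

## Working session

There is one attempt and no reset: what is moved stays moved. The work goes in short steps, Python scripts to look and compute and a tool call to move; the robot and the scene stay as the last step left them, time stands still between calls to the robot, and variables do not carry over. Pictures are saved under pics/ and viewed, at most 10 in all, crops included, and the job is handed in when it is done.

```bash
mkdir -p pics; python3 - <<'E'
from plant import robot
import cv2,pickle
d={}
for n in("scene","top"):
    s=robot.snapshot(n);d[n]=s;cv2.imwrite(f"pics/{n}0.png",s["frame"][:,:,::-1])
    print(n,{k:v for k,v in s.items() if k!="frame"})
pickle.dump(d,open("s0.pkl","wb"))
o=robot.get_obs();print(o)
E
```

```text
scene {'fov_y': 56.717668412922485, 'cx': 254.17457246992214, 'cy': 188.84622123826276, 'k1': -0.013997344284591385, 'world_from_camera': array([[ 0.86844027, -0.25441448,  0.42554057,  0.15333976],
       [-0.49567589, -0.42681194,  0.75639737, -0.77693759],
       [-0.01081265, -0.86781613, -0.4967678 ,  0.50533391],
       [ 0.        ,  0.        ,  0.        ,  1.        ]])}
top {'fov_y': 49.84444722409008, 'cx': 252.06944974123275, 'cy': 189.59073312093884, 'k1': -0.006169181226073722, 'world_from_camera': array([[-0.0050392 , -0.9928948 ,  0.11888867,  0.38174593],
       [-0.99998188,  0.00539506,  0.00267151, -0.15080382],
       [-0.00329394, -0.11887306, -0.992904  ,  1.06410153],
       [ 0.        ,  0.        ,  0.        ,  1.        ]])}
{'clock': 0.1, 'q': array([-8.58577273e-01,  1.24481614e-01,  1.65154551e+00,  1.17096812e-05,
        1.36750794e+00, -8.26002282e-02]), 'joint_velocities': array([ 1.49283135e-03, -1.08689962e-03, -3.36643248e-03,  7.93447339e-05,
        5.51647530e-04, -9.93742553e-05]), 'joint_efforts': array([ 4.66651763e-04, -4.24933255e+01, -3.66652501e+01, -4.48480046e-05,
        3.94460178e-03,  3.99197927e-05]), 'eef_pos': array([ 0.46354595, -0.45486492,  0.23014417]), 'tcp_rot': array([[ 7.00415566e-01,  7.13734156e-01, -1.26071443e-03],
       [ 7.13735248e-01, -7.00414029e-01,  1.47773254e-03],
       [ 1.71686115e-04, -1.93484320e-03, -9.99998113e-01]]), 'wrist_force': array([-0.10424361, -0.25783175, -0.00413251]), 'wrist_torque': array([ 0.00122009,  0.04742375, -0.00146251]), 'grip_force': 0.0, 'gripper_width': 0.08551737582631082}
```

View pics/scene0.png

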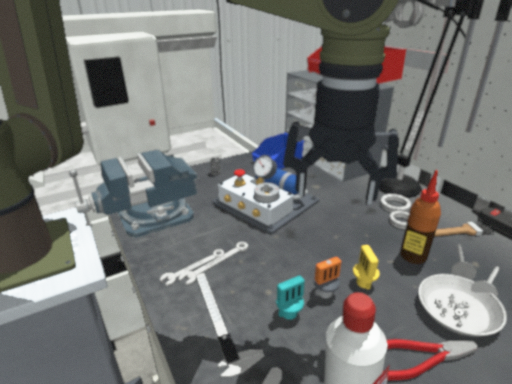

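View pics/top0.png

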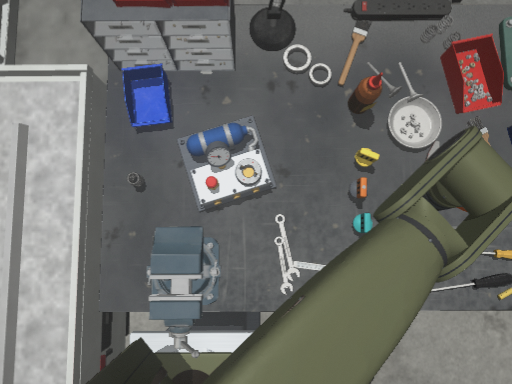

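Candidates for the key in the top view are orange (362,187), turquoise (363,223) and yellow (366,157). The brown-orange bottle at (368,90) is a different shape. I choose the orange one, which is at (327,272) in the scene view. The plunger is near (211,183), the port near (248,172), and the spring near (134,180), well away from the work. Next I'll check the choice in a close crop.

```bash
cat > h.py <<'E'
import numpy as np,cv2,pickle
def K(s):
    f=s["frame"].shape[0]/2/np.tan(np.radians(s["fov_y"]/2));return f,s["cx"],s["cy"]
def ray(s,u,v):
    f,cx,cy=K(s);d=np.array([(u-cx)/f,(v-cy)/f]);p=d.copy()
    for _ in range(8):p=d/(1+s["k1"]*(p@p))
    T=s["world_from_camera"];return T[:3,3],T[:3,:3]@np.array([*p,1])
def plane(s,u,v,z):
    o,d=ray(s,u,v);return o+d*(z-o[2])/d[2]
def tri(s1,p1,s2,p2):
    o1,d1=ray(s1,*p1);o2,d2=ray(s2,*p2)
    t=np.linalg.lstsq(np.c_[d1,-d2],o2-o1,rcond=None)[0]
    a,b=o1+t[0]*d1,o2+t[1]*d2;return (a+b)/2,np.linalg.norm(a-b)
def proj(s,P):
    T=s["world_from_camera"];c=T[:3,:3].T@(np.asarray(P)-T[:3,3]);p=c[:2]/c[2];p=p*(1+s["k1"]*(p@p));f,cx,cy=K(s);return p*f+[cx,cy]
def mask(s,lo,hi,box):
    h=cv2.cvtColor(s["frame"],cv2.COLOR_RGB2HSV);m=cv2.inRange(h,np.array(lo),np.array(hi));k=np.zeros_like(m);x0,y0,x1,y1=box;k[y0:y1,x0:x1]=255;return m&k
E
python3 - <<'E'
from h import *
d=pickle.load(open("s0.pkl","rb"));t,s=d["top"],d["scene"]
r=lambda im,x0,y0,x1,y1,k:cv2.resize(im[y0:y1,x0:x1],None,fx=k,fy=k,interpolation=cv2.INTER_CUBIC)
A=np.hstack([r(t["frame"],330,140,400,205,5),r(t["frame"],175,145,275,210,4)[:325*1] if 0 else cv2.copyMakeBorder(r(t["frame"],178,145,278,210,4),0,65,0,0,0)])
B=np.hstack([r(s["frame"],300,240,370,305,4),r(s["frame"],210,160,320,225,4)[:260]])
w=max(A.shape[1],B.shape[1]);p=lambda q:cv2.copyMakeBorder(q,0,0,0,w-q.shape[1],0)
o=np.vstack([p(A),p(B)]);print(o.shape);cv2.imwrite("pics/crop1.png",o[:,:,::-1])
for n,q,bt,bs in(("orange",((5,150,90),(17,255,255)),(345,170,385,205),(305,250,350,305)),("red",((0,150,80),(4,255,255)),(195,170,225,200),(225,160,255,190)),):
    c=[]
    for S,b in((t,bt),(s,bs)):
        m=mask(S,*q,b);ys,xs=np.nonzero(m);c.append((xs.mean(),ys.mean()));print(n,len(xs),c[-1],cv2.minAreaRect(np.c_[xs,ys].astype(np.float32)))
    print(tri(t,c[0],s,c[1]))
E
```

```text
(585, 750, 3)
orange 104 (np.float64(362.6442307692308), np.float64(186.7596153846154)) ((363.0, 187.0), (18.0, 6.0), 90.0)
orange 411 (np.float64(327.1338199513382), np.float64(270.2335766423358)) ((327.7422790527344, 269.82989501953125), (19.4566650390625, 29.22089385986328), 68.96248626708984)
(array([ 0.50648579, -0.41892517,  0.05595814]), np.float64(0.0035160591306215737))
red 78 (np.float64(210.65384615384616), np.float64(181.5)) ((210.5, 181.5), (9.0, 9.0), 90.0)
red 45 (np.float64(239.11111111111111), np.float64(172.2)) ((239.5, 172.5), (9.0, 5.0), 0.0)
(array([ 0.51853322, -0.0497344 ,  0.08976443]), np.float64(0.00039447446722916466))
```

View pics/crop1.png

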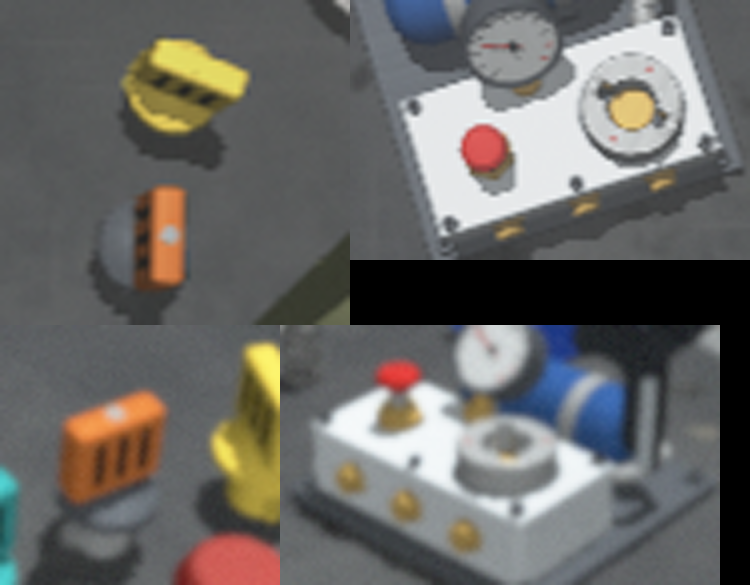

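The crop confirms the orange key, with its wing edge-on along the image rows in the top view. The screw on its top is at about (363.5,186.7) top and (328,261.3) scene. The collar shows its slots at about (241,167.5) and (255,175).

```bash
python3 - <<'E'
from h import *
np.set_printoptions(precision=4,suppress=True)
d=pickle.load(open("s0.pkl","rb"));t,s=d["top"],d["scene"]
ct=lambda x,y:(178+(x-350)/4-.4,145+y/4-.4); cs=lambda x,y:(210+(x-280)/4-.4,160+(y-325)/4-.4)
print("screw",tri(t,(330+170/5-.4,140+236/5-.4),s,(300+114/4-.4,240+(412-325)/4-.4)))
print("plunger",tri(t,ct(484,146),s,cs(398,372)))
print("collar",tri(t,ct(633,104),s,cs(506,440)))
for n,z,a,b in(("slots",.08,(604,90),(660,120)),("dots",.08,(650,70),(613,138)),("plate front",.06,(440,238),(724,147)),("plate left",.06,(400,100),(440,238))):
    A,B=plane(t,*ct(*a),z),plane(t,*ct(*b),z);print(n,A,B,(A+B)/2,np.degrees(np.arctan2(*(B-A)[1::-1])))
# white-plate rectangle
m=cv2.inRange(cv2.cvtColor(t["frame"],cv2.COLOR_RGB2HSV),(0,0,190),(180,50,255));k=np.zeros_like(m);k[145:215,180:278]=255;m&=k
P=np.array([plane(t,*p,.06)[:2] for p in np.argwhere(m)[:,::-1]]).astype(np.float32)
print("plate rect",cv2.minAreaRect(P*1000))
# wing top face outline (bright orange) at z .077
m=mask(t,(5,150,90),(17,255,255),(345,170,385,205));h=cv2.cvtColor(t["frame"],cv2.COLOR_RGB2HSV)
print(h[178:199:3,358:370,2])
P=np.array([plane(t,*p,.077)[:2] for p in np.argwhere(m)[:,::-1]]).astype(np.float32);print(cv2.minAreaRect(P*1000))
E
```

```text
screw (array([ 0.5055, -0.4171,  0.0756]), np.float64(0.00025034403996573493))
plunger (array([ 0.5186, -0.0509,  0.0928]), np.float64(0.0006452455164359825))
collar (array([ 0.5457, -0.1392,  0.0781]), np.float64(0.0007890097879340965))
slots [ 0.5544 -0.1219  0.08  ] [ 0.5359 -0.1556  0.08  ] [ 0.5452 -0.1388  0.08  ] -118.77711139035237
dots [ 0.5665 -0.1498  0.08  ] [ 0.5251 -0.1273  0.08  ] [ 0.5458 -0.1385  0.08  ] 151.50794860200304
plate front [ 0.467  -0.0212  0.06  ] [ 0.5221 -0.1949  0.06  ] [ 0.4946 -0.108   0.06  ] -72.41447203712995
plate left [0.5524 0.0043 0.06  ] [ 0.467  -0.0212  0.06  ] [ 0.5097 -0.0085  0.06  ] -163.37197988619113
plate rect ((543.0692749023438, -91.81864929199219), (101.09481811523438, 177.9470977783203), 18.26044464111328)
[[ 91  92 135 197 220 218 216 210 171 105  89  90]
 [ 76  63 136 204 222 220 217 213 169  91  92  91]
 [ 79  86 145 208 221 219 215 210 165  92  91  92]
 [ 40  55 145 195 190 178 176 182 158  97  96  94]
 [ 87  85 152 212 219 216 213 205 155  88  95  92]
 [ 54  72 154 212 218 215 213 201 150  84  91  90]
 [ 80  79  97 126 144 153 162 142  97  89  90  90]]
((504.82562255859375, -415.17169189453125), (14.471208572387695, 44.12764358520508), 87.92972564697266)
```

```bash
cat > g.py <<'E'
# g.py x y z yaw : shift in tool axes to reach (tool y yaw deg, pointing down)
import sys,numpy as np
from scipy.spatial.transform import Rotation as R
from plant import robot
np.set_printoptions(precision=4,suppress=True)
o=robot.get_obs();T=o["tcp_rot"];p=o["eef_pos"]
print("t",o["clock"],"p",p,"yaw",np.degrees(np.arctan2(T[1,1],T[0,1])),"F",o["wrist_force"],"q6",o["q"][5],"w",o["gripper_width"],o["grip_force"],"tilt",T[:2,2])
if len(sys.argv)>1:
    x,y,z,a=map(float,sys.argv[1:]);a=np.radians(a);Y=np.array([np.cos(a),np.sin(a),0]);Z=np.array([0,0,-1.])
    G=np.c_[np.cross(Y,Z),Y,Z];print("d",T.T@(np.array([x,y,z])-p),"r",R.from_matrix(T.T@G).as_rotvec())
E
```

>>> jog_arm(
  increments=[
    [0.037, -0.027, 0, 0, 0, 0],
    [0.073, -0.054, 0, 0, 0, 0],
    [0.11, -0.081, 0, 0, 0, 0],
    [0.146, -0.108, 0, 0, 0, 0],
    [0.182, -0.135, 0, 0, 0, 0],
    [0.218, -0.162, 0.02, 0, 0, 0],
    [0.254, -0.189, 0.04, 0, 0, 0],
    [0.291, -0.217, 0.06, 0, 0, 0],
    [0.327, -0.244, 0.08, 0, 0, 0],
    [0.327, -0.244, 0.1, 0, 0, 0],
  ],
  jaw=0,
  clamp_n=20,
)

```text
clock: 1.1
eef_pos: [0.5185, -0.0464, 0.1302]
tcp_rot: [[0.696, 0.718, -0.0], [0.718, -0.696, 0.002], [0.001, -0.001, -1.0]]
wrist_force: [0.5, -0.2, -0.0]
gripper_width: 0.0003
grip_force: 0.0
```

```bash
python3 g.py 0.5186 -0.0505 0.110 -44.4
```

```text
t 1.1 p [ 0.5185 -0.0464  0.1302] yaw -44.12680850228493 F [ 0.5129 -0.2265 -0.0451] q6 0.5764206677546715 w 0.0002501683639597589 0.0 tilt [-0.0004  0.0015]
d [-0.0029  0.0029  0.0202] r [-0.0013 -0.0008  0.0048]
```

>>> jog_arm(
  increments=[
    [-0.002, 0.002, 0.01, 0, 0, 0],
    [-0.002, 0.002, 0.02, 0, 0, 0],
    [-0.002, 0.002, 0.02, 0, 0, 0],
  ],
)

```text
clock: 1.4
eef_pos: [0.5179, -0.0546, 0.11]
tcp_rot: [[0.702, 0.713, -0.003], [0.713, -0.702, 0.0], [-0.001, -0.002, -1.0]]
wrist_force: [0.4, 0.4, -1.6]
gripper_width: -0.0
grip_force: 0.0
```

```bash
python3 g.py 0.5186 -0.0505 0.087 -44.4
python3 - <<'E'
from h import *
from plant import robot
d={n:robot.snapshot(n) for n in("scene","top")};pickle.dump(d,open("s1.pkl","wb"))
r=lambda im,x0,y0,x1,y1,k:cv2.resize(im[y0:y1,x0:x1],None,fx=k,fy=k,interpolation=cv2.INTER_CUBIC)
cv2.imwrite("pics/c2.png",np.hstack([r(d["scene"]["frame"],200,120,300,220,4),r(d["top"]["frame"],300,130,400,230,4)])[:,:,::-1])
E
```

```text
t 1.4 p [ 0.5179 -0.0546  0.11  ] yaw -44.55091947257391 F [ 0.4453  0.4124 -1.6026] q6 0.5695780669059247 w -4.100180468983448e-05 0.0 tilt [-0.0025  0.0004]
d [ 0.0034 -0.0023  0.023 ] r [-0.0021  0.0015 -0.0026]
```

View pics/c2.png

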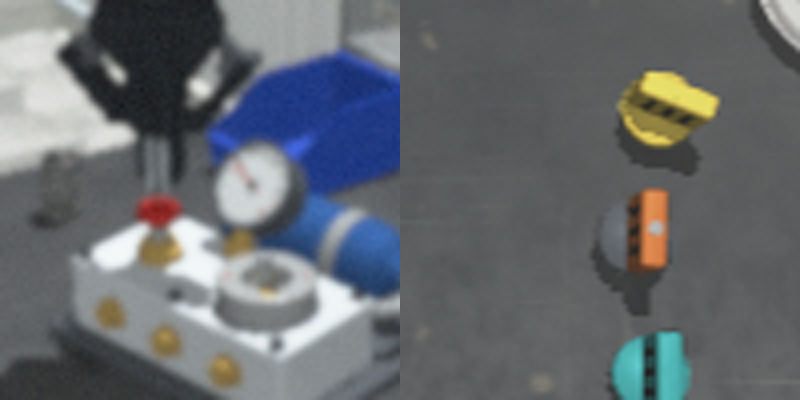

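The closed fingers stand directly over the red button at (240,172) in the scene view. The key is now unobstructed in the top view at (363,187). Next I press the plunger.

```bash
python3 g.py 0.5186 -0.0505 0.0875 -44.4
```

```text
t 1.5 p [ 0.5191 -0.0548  0.1118] yaw -44.559923598288556 F [-0.0154 -0.3041  0.8546] q6 0.5696223048044083 w 0.00034651614930201476 0.0 tilt [ 0.0006 -0.0002]
d [ 0.0027 -0.0034  0.0243] r [ 0.0005 -0.0003 -0.0028]
```

>>> jog_arm(
  increments=[
    [0, 0, 0.008, 0, 0, 0],
    [0, 0, 0.014, 0, 0, 0],
    [0, 0, 0.018, 0, 0, 0],
    [0, 0, 0.0225, 0, 0, 0],
    [0, 0, 0.0225, 0, 0, 0],
    [0, 0, 0.0225, 0, 0, 0],
  ],
)

```text
clock: 2.1
eef_pos: [0.5194, -0.0544, 0.0904]
tcp_rot: [[0.7, 0.714, 0.001], [0.714, -0.7, -0.001], [-0.0, 0.001, -1.0]]
wrist_force: [-3.9, -1.0, 8.8]
gripper_width: -0.0001
grip_force: 4.5
```

>>> jog_arm(
  increments=[
    [0.001, -0.002, 0.002, 0, 0, 0],
    [0.002, -0.003, 0.003, 0, 0, 0],
    [0.002, -0.003, 0.004, 0, 0, 0],
    [0.002, -0.003, 0.004, 0, 0, 0],
  ],
)

```text
clock: 2.5
eef_pos: [0.5201, -0.0527, 0.0891]
tcp_rot: [[0.7, 0.714, 0.003], [0.714, -0.7, -0.005], [-0.001, 0.006, -1.0]]
wrist_force: [-6.4, -6.6, 18.3]
gripper_width: -0.0001
grip_force: 9.2
```

```bash
python3 g.py
```

```text
t 2.5 p [ 0.5201 -0.0527  0.0891] yaw -44.407565968304795 F [-6.4202 -6.58   18.311 ] q6 0.5759511466663123 w -0.0001465116480064264 9.165697960270336 tilt [ 0.0035 -0.0053]
```

>>> jog_arm(
  increments=[
    [0, 0, 0, 0, 0, 0],
    [0, 0, 0, 0, 0, 0],
    [0, 0, -0.01, 0, 0, 0],
    [0, 0, -0.03, 0, 0, 0],
    [0, 0, -0.06, 0, 0, 0],
    [0, 0, -0.1, 0, 0, 0],
    [0, 0, -0.1, 0, 0, 0],
    [0, 0, -0.1, 0, 0, 0],
  ],
)

```text
clock: 3.3
eef_pos: [0.5187, -0.0504, 0.1859]
tcp_rot: [[0.7, 0.714, 0.002], [0.714, -0.7, -0.0], [0.001, 0.002, -1.0]]
wrist_force: [-0.9, 0.4, -0.7]
gripper_width: 0.0002
grip_force: 0.0
```

```bash
python3 - <<'E'
from h import *
np.set_printoptions(precision=4,suppress=True)
d=pickle.load(open("s1.pkl","rb"));t,s=d["top"],d["scene"]
m=mask(t,(5,150,150),(17,255,255),(345,170,385,205))
P=np.array([plane(t,*p,.077)[:2] for p in np.argwhere(m)[:,::-1]]).astype(np.float32)*1000;print(cv2.minAreaRect(P),P.mean(0))
vx,vy,_,_=cv2.fitLine(P,cv2.DIST_L2,0,.01,.01).ravel();print("axis yaw",np.degrees(np.arctan2(vy,vx)))
print("screw",tri(t,(300+(654-400)/4-.4,130+228/4-.4),s,(300+114/4-.4,240+(412-325)/4-.4)))
E
python3 g.py 0.504 -0.4165 0.17 -92
```

```text
((504.9432373046875, -415.1510925292969), (14.445098876953125, 43.91908264160156), 87.8307876586914) [ 505.5851 -414.8167]
axis yaw -6.572018
screw (array([ 0.5062, -0.4162,  0.0746]), np.float64(0.0004584031309892867))
t 3.3 p [ 0.5187 -0.0504  0.1859] yaw -44.46046243639213 F [-0.9334  0.4019 -0.7054] q6 0.5760284895086318 w 0.00015386002791482347 0.0 tilt [ 0.0024 -0.0005]
d [-0.2716  0.2459  0.0161] r [ 0.0014 -0.0022  0.8297]
```

Careful with the scale: turns go in shares of 2 pi rad. That gives: 0.823 rad is 0.131.

>>> jog_arm(
  increments=[
    [-0.03, 0.027, 0, 0, 0, 0.0159],
    [-0.06, 0.055, 0, 0, 0, 0.0318],
    [-0.09, 0.082, 0, 0, 0, 0.0477],
    [-0.12, 0.11, 0, 0, 0, 0.0637],
    [-0.15, 0.137, 0, 0, 0, 0.0796],
    [-0.18, 0.164, 0, 0, 0, 0.0955],
    [-0.21, 0.192, 0, 0, 0, 0.1114],
    [-0.24, 0.219, 0.02, 0, 0, 0.1273],
    [-0.27, 0.247, 0.04, 0, 0, 0.131],
    [-0.27, 0.247, 0.05, 0, 0, 0.131],
  ],
  jaw=0.085,
)

```text
clock: 4.3
eef_pos: [0.5027, -0.4187, 0.1299]
tcp_rot: [[0.999, -0.033, -0.005], [-0.033, -0.999, 0.003], [-0.005, -0.003, -1.0]]
wrist_force: [0.6, 0.1, -0.3]
gripper_width: 0.0852
grip_force: 0.0
```

>>> jog_arm(
  increments=[
    [0, 0, 0, 0, 0, 0],
    [0, 0, 0, 0, 0, 0],
    [0, 0, 0, 0, 0, 0],
  ],
)

```text
clock: 4.6
eef_pos: [0.5058, -0.415, 0.1355]
tcp_rot: [[1.0, -0.027, 0.001], [-0.027, -1.0, -0.0], [0.001, 0.0, -1.0]]
wrist_force: [-0.2, 0.2, 0.2]
gripper_width: 0.0853
grip_force: 0.0
```

```bash
python3 g.py 0.5058 -0.4165 0.042 -91.6
python3 - <<'E'
from h import *
from plant import robot
S=robot.snapshot("scene");r=cv2.resize(S["frame"][180:320,250:430],None,fx=4,fy=4,interpolation=cv2.INTER_CUBIC)
cv2.imwrite("pics/c3.png",r[:,:,::-1])
E
```

```text
t 4.6 p [ 0.5058 -0.415   0.1355] yaw -91.53185495463678 F [-0.2255  0.1521  0.2491] q6 0.8282316856902239 w 0.08532234839066734 0.0 tilt [ 0.0007 -0.0004]
d [-0.      0.0015  0.0935] r [ 0.0004 -0.0007  0.0012]
```

View pics/c3.png

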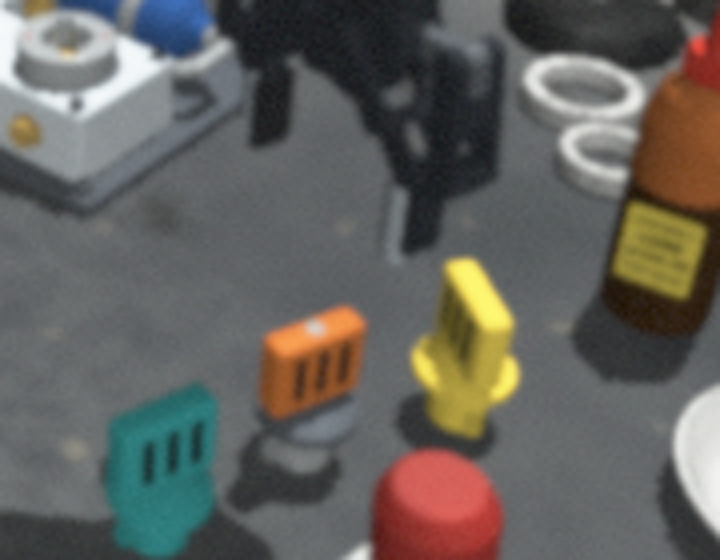

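The open fingers (about (320,205) and (355,230) in the scene view) straddle the orange key at (328,271), with the neighbouring keys clear. Descend and grip.

>>> jog_arm(
  increments=[
    [0, 0.001, 0.02, 0, 0, 0],
    [0, 0.001, 0.045, 0, 0, 0],
    [0, 0.001, 0.07, 0, 0, 0],
    [0, 0.001, 0.085, 0, 0, 0],
    [0, 0.001, 0.093, 0, 0, 0],
    [0, 0.001, 0.093, 0, 0, 0],
    [0, 0.001, 0.093, 0, 0, 0],
  ],
)

```text
clock: 5.35
eef_pos: [0.506, -0.4175, 0.0431]
tcp_rot: [[1.0, -0.028, 0.001], [-0.028, -1.0, -0.001], [0.001, 0.001, -1.0]]
wrist_force: [-0.3, 0.7, 0.9]
gripper_width: 0.0848
grip_force: 0.0
```

>>> jog_arm(
  increments=[
    [0, 0, 0, 0, 0, 0],
    [0, 0, 0, 0, 0, 0],
    [0, 0, 0, 0, 0, 0],
    [0, 0, 0, 0, 0, 0],
    [0, 0, 0, 0, 0, 0],
    [0, 0, 0, 0, 0, 0],
    [0, 0, 0, 0, 0, 0],
    [0, 0, 0, 0, 0, 0],
  ],
  jaw=0,
  clamp_n=60,
)

```text
clock: 6.15
eef_pos: [0.5054, -0.4172, 0.0421]
tcp_rot: [[1.0, -0.028, 0.0], [-0.028, -1.0, -0.0], [0.0, 0.0, -1.0]]
wrist_force: [-0.2, -0.1, 2.7]
gripper_width: 0.0154
grip_force: 58.8
```

```bash
python3 g.py
```

```text
t 6.15 p [ 0.5054 -0.4172  0.0421] yaw -91.61706628922174 F [-0.21   -0.1196  2.6941] q6 0.8270594991226431 w 0.01537695086183303 58.75846803188324 tilt [ 0.0003 -0.0003]
```

>>> jog_arm(
  increments=[
    [0, 0, -0.03, 0, 0, 0],
    [0, 0, -0.07, 0, 0, 0],
    [0, 0, -0.11, 0, 0, 0],
    [0, 0, -0.13, 0, 0, 0],
    [0, 0, -0.13, 0, 0, 0],
    [0, 0, -0.13, 0, 0, 0],
  ],
)

```text
clock: 6.75
eef_pos: [0.5047, -0.4165, 0.1705]
tcp_rot: [[1.0, -0.028, -0.001], [-0.028, -1.0, 0.001], [-0.001, -0.001, -1.0]]
wrist_force: [0.5, 0.2, -2.7]
gripper_width: 0.0154
grip_force: 58.8
```

```bash
python3 g.py 0.5457 -0.139 0.160 -27.9
```

```text
t 6.75 p [ 0.5047 -0.4165  0.1705] yaw -91.61707592449707 F [ 0.494   0.2414 -2.6764] q6 0.8270456891722082 w 0.015400679545856883 58.77693593502045 tilt [-0.0012  0.0011]
d [ 0.0331 -0.2786  0.0108] r [-0.0016  0.0005 -1.1121]
```

Scaled: -1.112 rad is -0.177.

>>> jog_arm(
  increments=[
    [0.003, -0.03, 0, 0, 0, -0.0191],
    [0.007, -0.06, 0, 0, 0, -0.0382],
    [0.01, -0.09, 0, 0, 0, -0.0573],
    [0.014, -0.12, 0, 0, 0, -0.0764],
    [0.018, -0.15, 0, 0, 0, -0.0955],
    [0.021, -0.18, 0, 0, 0, -0.1146],
    [0.025, -0.21, 0, 0, 0, -0.1337],
    [0.028, -0.24, 0, 0, 0, -0.1528],
    [0.031, -0.265, 0, 0, 0, -0.1687],
    [0.033, -0.2786, 0.005, 0, 0, -0.177],
  ],
)

```text
clock: 7.75
eef_pos: [0.545, -0.1373, 0.1641]
tcp_rot: [[0.464, 0.886, -0.004], [0.886, -0.464, 0.002], [-0.0, -0.004, -1.0]]
wrist_force: [0.1, -0.1, -1.9]
gripper_width: 0.0153
grip_force: 59.0
```

>>> jog_arm(
  increments=[
    [0, 0, 0.005, 0, 0, 0],
    [0, 0, 0.01, 0, 0, 0],
    [0, 0, 0.01, 0, 0, 0],
    [0, 0, 0.01, 0, 0, 0],
    [0, 0, 0.01, 0, 0, 0],
  ],
)

```text
clock: 8.25
eef_pos: [0.5461, -0.1403, 0.157]
tcp_rot: [[0.469, 0.883, 0.0], [0.883, -0.469, -0.0], [-0.0, 0.0, -1.0]]
wrist_force: [-0.1, -0.2, -1.6]
gripper_width: 0.0155
grip_force: 59.0
```

```bash
python3 g.py 0.5457 -0.139 0.125 -27.9
python3 - <<'E'
from h import *
from plant import robot
d={n:robot.snapshot(n) for n in("scene","top")};pickle.dump(d,open("s2.pkl","wb"))
r=lambda im,x0,y0,x1,y1,k:cv2.resize(im[y0:y1,x0:x1],None,fx=k,fy=k,interpolation=cv2.INTER_CUBIC)
cv2.imwrite("pics/c4.png",np.hstack([r(d["scene"]["frame"],230,120,310,220,5),r(d["top"]["frame"],200,115,280,215,5)])[:,:,::-1])
E
```

```text
t 8.25 p [ 0.5461 -0.1403  0.157 ] yaw -27.990106964032186 F [-0.1167 -0.2283 -1.6342] q6 0.14189552632021793 w 0.015522650087851635 59.03453171253204 tilt [ 0.0003 -0.0003]
d [ 0.001 -0.001  0.032] r [ 0.0004  0.0001 -0.0016]
```

View pics/c4.png

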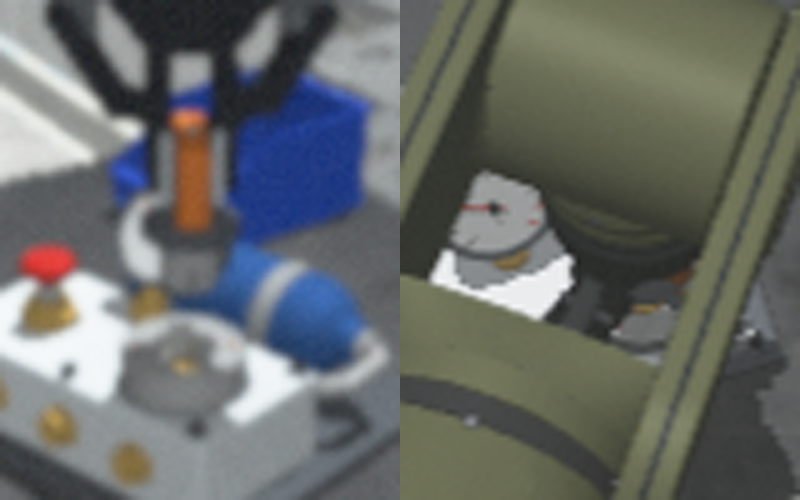

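The key hangs upright above the collar, its centreline at x≈268 and the collar at ≈266.5 in the scene view. The plunger is back up. Next I check lateral agreement by projection.

```bash
python3 - <<'E'
from h import *
d=pickle.load(open("s2.pkl","rb"));s=d["scene"]
print("pred wing mid",proj(s,(.5461,-.1403,.176)),"bottom",proj(s,(.5461,-.1403,.115)),"collar",proj(s,(.5456,-.1388,.08)))
m=mask(s,(3,130,70),(20,255,255),(255,138,285,170))
ys,xs=np.nonzero(m);print("wing",[(y,xs[ys==y].min(),xs[ys==y].max()) for y in np.unique(ys)])
h=cv2.cvtColor(s["frame"],cv2.COLOR_RGB2HSV);print(h[170:180:2,256:284,2]); print(h[184:202:3,250:284,2])
E
```

```text
pred wing mid [266.90839458 151.25969422] bottom [266.7305338 174.9533812] collar [266.13354115 187.58612729]
wing [(np.int64(143), np.int64(264), np.int64(269)), (np.int64(144), np.int64(264), np.int64(270)), (np.int64(145), np.int64(265), np.int64(270)), (np.int64(146), np.int64(265), np.int64(270)), (np.int64(147), np.int64(266), np.int64(270)), (np.int64(148), np.int64(266), np.int64(270)), (np.int64(149), np.int64(266), np.int64(270)), (np.int64(150), np.int64(266), np.int64(271)), (np.int64(151), np.int64(266), np.int64(271)), (np.int64(152), np.int64(266), np.int64(271)), (np.int64(153), np.int64(266), np.int64(271)), (np.int64(154), np.int64(266), np.int64(270)), (np.int64(155), np.int64(266), np.int64(270)), (np.int64(156), np.int64(266), np.int64(270)), (np.int64(157), np.int64(266), np.int64(270)), (np.int64(158), np.int64(266), np.int64(271)), (np.int64(159), np.int64(266), np.int64(270)), (np.int64(160), np.int64(265), np.int64(271)), (np.int64(161), np.int64(265), np.int64(271)), (np.int64(162), np.int64(265), np.int64(271)), (np.int64(163), np.int64(265), np.int64(271)
[... 829 characters left out ...]
 248 247 241 230 218 199 193 192 189 177 160 147 135 127 126 124 123
  121 132 138 149 170 190 200 199 190 181 161 130 118 114 110 108]
 [247 246 244 224 176 129 112 104 106 105 105 110 127 135 130 121 116 109
  105 105 109 120 149 180 198 204 199 197 200 218 232 230 217 192]
 [247 247 243 221 163 115 107 107 107 106 106 107 108 110 127 151 164 151
  137 122 112 113 132 153 163 167 157 146 156 203 237 246 247 246]
 [248 243 223 162 106 101 103 108 113 114 120 117 121 120 123 126 125 123
  125 125 124 120 120 117 118 116 111 110 124 167 220 240 245 246]
 [223 202 165 139 120 104 103 105 111 116 118 120 121 125 129 129 128 128
  123 124 125 121 120 120 116 122 134 162 200 231 242 245 245 243]]
```

Scaled: 1.5 rad is 0.2387.

>>> jog_arm(
  increments=[
    [0, 0, 0, 0, 0, 0.0239],
    [0, 0, 0, 0, 0, 0.0477],
    [0, 0, 0, 0, 0, 0.0716],
    [0, 0, 0, 0, 0, 0.0955],
    [0, 0, 0, 0, 0, 0.1194],
    [0, 0, 0, 0, 0, 0.1432],
    [0, 0, 0, 0, 0, 0.1671],
    [0, 0, 0, 0, 0, 0.191],
    [0, 0, 0, 0, 0, 0.2149],
    [0, 0, 0, 0, 0, 0.2387],
  ],
)

```text
clock: 9.35
eef_pos: [0.5462, -0.1397, 0.1572]
tcp_rot: [[0.912, -0.41, 0.001], [-0.41, -0.912, -0.0], [0.001, -0.0, -1.0]]
wrist_force: [-0.7, 0.0, -2.0]
gripper_width: 0.0152
grip_force: 59.0
```

>>> jog_arm(
  increments=[
    [0, 0, 0, 0, 0, 0.0111],
    [0, 0, 0, 0, 0, 0.0111],
    [0, 0, 0, 0, 0, 0.0111],
    [0, 0, 0, 0, 0, 0.0111],
  ],
)

```text
clock: 9.75
eef_pos: [0.5461, -0.1395, 0.157]
tcp_rot: [[0.885, -0.466, 0.0], [-0.466, -0.885, -0.0], [0.0, -0.0, -1.0]]
wrist_force: [-0.1, 0.4, -1.7]
gripper_width: 0.0153
grip_force: 59.0
```

```bash
python3 g.py
python3 - <<'E'
from h import *
from plant import robot
d={n:robot.snapshot(n) for n in("scene","top")};pickle.dump(d,open("s3.pkl","wb"))
r=lambda im,x0,y0,x1,y1,k:cv2.resize(im[y0:y1,x0:x1],None,fx=k,fy=k,interpolation=cv2.INTER_CUBIC)
cv2.imwrite("pics/c5.png",np.hstack([r(d["scene"]["frame"],230,120,310,220,5),r(d["top"]["frame"],200,115,280,215,5)])[:,:,::-1])
E
```

```text
t 9.75 p [ 0.5461 -0.1395  0.157 ] yaw -117.80347926535792 F [-0.1017  0.3628 -1.6854] q6 1.7106627288601741 w 0.01532197472679734 58.99011254310608 tilt [ 0.0002 -0.0001]
```

View pics/c5.png

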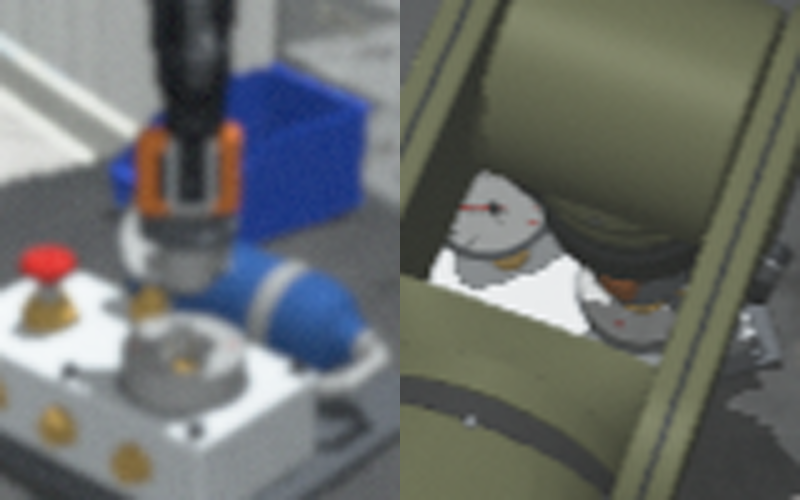

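The wing now lies across the view, spanning x≈257–278.6, with the fingers centred on it to about 0.3 px, so the key sits centred in the grip. The collar centre is at ≈266.3. I'll refine these numerically.

```bash
python3 - <<'E'
from h import *
np.set_printoptions(linewidth=200)
a=pickle.load(open("s2.pkl","rb"))["scene"];b=pickle.load(open("s3.pkl","rb"))["scene"];z=pickle.load(open("s0.pkl","rb"))["scene"]
def sat(s):
    f=s["frame"].astype(float);return f[:,:,0]-f[:,:,2]
def edges(p,x0):
    h=(p.max()+p.min())/2; i=np.nonzero(p>h)[0]; l,r=i[0],i[-1]
    return x0+l-(p[l]-h)/(p[l]-p[l-1]), x0+r+(p[r]-h)/(p[r]-p[r+1])
for n,s,rows in(("A",a,range(147,164,2)),("B",b,range(147,161,2))):
    e=np.array([edges(sat(s)[y,252:286],252) for y in rows]);print(n,np.round(e,2).tolist(),e.mean(0),e.mean())
print("predA",proj(a,(.5461,-.1403,.172)),"predB",proj(a,(.5461,-.1395,.172)))
g=cv2.cvtColor(b["frame"],cv2.COLOR_RGB2GRAY);print(g[166:178:2,252:286])
g=cv2.cvtColor(z["frame"],cv2.COLOR_RGB2GRAY);print("collar clean");print(g[180:202:2,250:284])
E
```

```text
A [[251.82, 275.86], [251.96, 273.5], [263.35, 272.89], [260.88, 273.83], [260.64, 275.18], [263.58, 272.72], [263.62, 272.57], [258.38, 272.88], [263.2, 272.91]] [259.71193605 273.59354006] 266.6527380570129
B [[256.14, 278.01], [256.3, 277.9], [256.48, 277.71], [256.56, 277.75], [256.8, 277.82], [256.56, 277.7], [256.21, 277.57]] [256.43547446 277.77955277] 267.1075136149263
predA [266.89637755 152.86706215] predB [266.71385694 152.74477295]
[[ 95 116 155 185 181 151 106  72  65  62  66  67  69  69  66  71  70  71  81  87  80  77  74  76  77  70  62  59  57  62  56  60  60  63]
 [ 98 120 161 192 200 194 170 142 115  91  75  69  68  70  67  71  74  81  88  89  83  76  74  74  80  82  78  74  71  73  72  73  81  87]
 [ 96 110 144 179 201 203 188 163 137 116  99  94  92  97  97  95  98  97  97  96  94  88  90  99 102  99 100  98  96  99  98 103 102 102]
 [100 101 124 158 188 194 173 134 110 104 102 104 114 116 121 122 121 118 116 110 105 105 104 115 118 108 107 103 101 103 105 105 114 122]
 [101 100 100 112 139 157 155 135 120 114 109 108 112 119 120 121 122 120 115 108  99  92  94 10
[... 1025 characters left out ...]
179]
 [245 245 240 223 172 158 174 192 197 204 202 195 191 184 170 159 148 142 138 154 174 189 200 202 201 198 185 171 171 210 236 242 243 241]
 [246 244 234 204 143 113 118 137 153 166 178 184 187 194 198 198 204 206 203 203 204 196 185 174 160 148 130 120 136 184 226 240 244 245]
 [245 241 219 160 104 100 101 106 113 118 125 130 137 141 142 145 148 151 149 146 145 138 131 123 122 115 111 110 123 166 216 238 243 243]
 [243 240 224 172 119 101 103 110 115 114 120 123 121 124 125 125 128 127 126 125 123 123 121 118 114 113 115 125 156 202 232 241 243 243]
 [210 225 227 221 192 155 122 111 104 110 116 117 121 120 122 126 123 124 124 126 121 120 120 121 130 148 171 201 225 237 242 241 238 231]]
```

Careful with the scale: turns go in shares of 2 pi rad. That gives: -1.5 rad is -0.2387.

>>> jog_arm(
  increments=[
    [0, 0, 0, 0, 0, -0.0239],
    [0, 0, 0, 0, 0, -0.0477],
    [0, 0, 0, 0, 0, -0.0716],
    [0, 0, 0, 0, 0, -0.0955],
    [0, 0, 0, 0, 0, -0.1194],
    [0, 0, 0, 0, 0, -0.1432],
    [0, 0, 0, 0, 0, -0.1671],
    [0, 0, 0, 0, 0, -0.191],
    [0, 0, 0, 0, 0, -0.2149],
    [0, 0, 0, 0, 0, -0.2387],
  ],
)

```text
clock: 10.85
eef_pos: [0.5461, -0.1394, 0.1568]
tcp_rot: [[0.523, 0.852, -0.0], [0.852, -0.523, 0.0], [0.0, -0.0, -1.0]]
wrist_force: [0.6, -0.1, -2.4]
gripper_width: 0.0155
grip_force: 59.0
```

>>> jog_arm(
  increments=[
    [0, 0, 0, 0, 0, -0.0111],
    [0, 0, 0, 0, 0, -0.0111],
    [0, 0, 0, 0, 0, -0.0111],
  ],
)

```text
clock: 11.15
eef_pos: [0.5461, -0.1395, 0.1568]
tcp_rot: [[0.469, 0.883, -0.0], [0.883, -0.469, -0.0], [-0.0, 0.0, -1.0]]
wrist_force: [-0.0, -1.0, -1.9]
gripper_width: 0.015
grip_force: 59.0
```

```bash
python3 g.py 0.5429 -0.1379 0.130 -27.9
```

```text
t 11.15 p [ 0.5461 -0.1395  0.1568] yaw -27.977215501242274 F [-0.0288 -1.004  -1.9459] q6 0.14301484023091351 w 0.01503006262417923 59.02833938598633 tilt [-0. -0.]
d [-0.0001 -0.0035  0.0268] r [ 0.      0.     -0.0013]
```

>>> jog_arm(
  increments=[
    [0, -0.002, 0.01, 0, 0, 0],
    [0, -0.0035, 0.02, 0, 0, 0],
    [0, -0.0035, 0.027, 0, 0, 0],
    [0, -0.0035, 0.027, 0, 0, 0],
    [0, -0.0035, 0.027, 0, 0, 0],
  ],
)

```text
clock: 11.65
eef_pos: [0.5427, -0.1377, 0.1293]
tcp_rot: [[0.468, 0.884, -0.001], [0.884, -0.468, 0.0], [-0.0, -0.001, -1.0]]
wrist_force: [-0.1, -0.9, -1.2]
gripper_width: 0.0152
grip_force: 59.0
```

```bash
python3 g.py
python3 - <<'E'
from h import *
from plant import robot
d={n:robot.snapshot(n) for n in("scene","top")};pickle.dump(d,open("s4.pkl","wb"))
r=lambda im,x0,y0,x1,y1,k:cv2.resize(im[y0:y1,x0:x1],None,fx=k,fy=k,interpolation=cv2.INTER_CUBIC)
cv2.imwrite("pics/c6.png",np.hstack([r(d["scene"]["frame"],240,145,290,205,8),r(d["top"]["frame"],230,155,280,215,8)])[:,:,::-1])
E
```

```text
t 11.65 p [ 0.5427 -0.1377  0.1293] yaw -27.907688426420794 F [-0.1244 -0.8583 -1.1767] q6 0.14270274466450644 w 0.015172777339547524 59.023786783218384 tilt [-0.0009  0.0003]
```

View pics/c6.png

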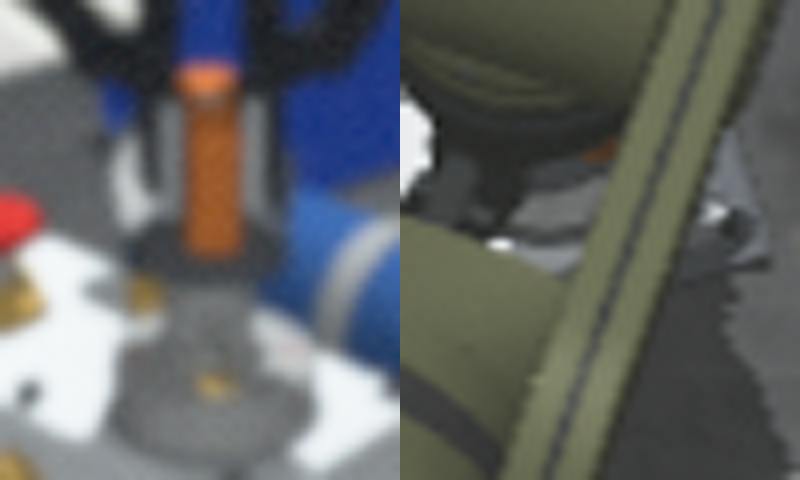

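The shank centre (266.3) is now over the collar centre (266.4) in the scene view. Lower gently, watching the force.

>>> jog_arm(
  increments=[
    [0, 0, 0.004, 0, 0, 0],
    [0, 0, 0.007, 0, 0, 0],
    [0, 0, 0.01, 0, 0, 0],
    [0, 0, 0.013, 0, 0, 0],
    [0, 0, 0.013, 0, 0, 0],
  ],
)

```text
clock: 12.25
eef_pos: [0.5428, -0.1378, 0.1162]
tcp_rot: [[0.468, 0.884, -0.0], [0.884, -0.468, 0.0], [-0.0, -0.0, -1.0]]
wrist_force: [-0.1, 0.6, -1.5]
gripper_width: 0.0153
grip_force: 59.0
```

```bash
python3 g.py
```

```text
t 12.25 p [ 0.5428 -0.1378  0.1162] yaw -27.903910852219465 F [-0.1088  0.5773 -1.5068] q6 0.14258640306712753 w 0.01529389625011466 59.012001156806946 tilt [-0.0004  0.0001]
```

>>> jog_arm(
  increments=[
    [0, 0, 0.003, 0, 0, 0],
    [0, 0, 0.006, 0, 0, 0],
    [0, 0, 0.009, 0, 0, 0],
    [0, 0, 0.009, 0, 0, 0],
  ],
)

```text
clock: 12.65
eef_pos: [0.543, -0.1379, 0.1073]
tcp_rot: [[0.468, 0.884, 0.0], [0.884, -0.468, -0.0], [-0.0, 0.0, -1.0]]
wrist_force: [1.5, -1.1, -2.2]
gripper_width: 0.0152
grip_force: 58.8
```

```bash
python3 g.py;python3 - <<'E'
from plant import robot
print(robot.get_obs()["wrist_torque"])
E
```

```text
t 12.65 p [ 0.543  -0.1379  0.1073] yaw -27.896772219786023 F [ 1.5465 -1.0976 -2.2345] q6 0.14249243318375165 w 0.015174958482265775 58.830968141555786 tilt [ 0.0003 -0.0002]
[-0.06392039 -0.272423    0.03421824]
```

>>> jog_arm(
  increments=[
    [0, 0, 0.003, 0, 0, 0],
    [0, 0, 0.006, 0, 0, 0],
    [0, 0, 0.009, 0, 0, 0],
    [0, 0, 0.0105, 0, 0, 0],
    [0, 0, 0.0105, 0, 0, 0],
    [0, 0, 0.0105, 0, 0, 0],
  ],
  clamp_n=90,
)

```text
clock: 13.25
eef_pos: [0.5434, -0.1379, 0.0986]
tcp_rot: [[0.468, 0.884, 0.001], [0.884, -0.468, -0.0], [0.0, 0.001, -1.0]]
wrist_force: [-2.9, 1.4, 6.9]
gripper_width: 0.0151
grip_force: 91.3
```

```bash
python3 g.py;python3 - <<'E'
from plant import robot
print(robot.get_obs()["wrist_torque"])
E
```

```text
t 13.25 p [ 0.5434 -0.1379  0.0986] yaw -27.89759719177645 F [-2.9278  1.3886  6.8569] q6 0.14259199378599244 w 0.015111142583389624 91.28148794174194 tilt [ 0.0006 -0.0002]
[0.21115893 0.53833585 0.02109106]
```

>>> jog_arm(
  increments=[
    [0, 0, 0.002, 0, 0, 0],
    [0, 0, 0.003, 0, 0, 0],
    [0, 0, 0.004, 0, 0, 0],
    [0, 0, 0.004, 0, 0, 0],
  ],
)

```text
clock: 13.65
eef_pos: [0.5436, -0.138, 0.0962]
tcp_rot: [[0.468, 0.884, 0.0], [0.884, -0.468, -0.0], [-0.0, 0.001, -1.0]]
wrist_force: [-5.4, 1.8, 13.7]
gripper_width: 0.015
grip_force: 92.2
```

```bash
python3 g.py
```

```text
t 13.65 p [ 0.5436 -0.138   0.0962] yaw -27.896227369881494 F [-5.4415  1.8407 13.6605] q6 0.1426474517746474 w 0.014970895569769285 92.2475516796112 tilt [ 0.0004 -0.0003]
```

Scaled: 0.5 rad is 0.0796.

>>> jog_arm(
  increments=[
    [-0.0005, -0.001, -0.001, 0, 0, 0.008],
    [-0.0005, -0.001, -0.001, 0, 0, 0.0191],
    [-0.0005, -0.001, -0.001, 0, 0, 0.0318],
    [-0.0005, -0.001, -0.001, 0, 0, 0.0477],
    [-0.0005, -0.001, -0.001, 0, 0, 0.0637],
    [-0.0005, -0.001, -0.001, 0, 0, 0.0796],
  ],
)

```text
clock: 14.25
eef_pos: [0.5442, -0.1387, 0.0971]
tcp_rot: [[0.836, 0.548, 0.006], [0.548, -0.836, -0.002], [0.003, 0.005, -1.0]]
wrist_force: [1.3, -0.6, 7.5]
gripper_width: 0.0147
grip_force: 91.5
```

```bash
python3 g.py;python3 - <<'E'
from plant import robot
print(robot.get_obs()["wrist_torque"])
E
```

```text
t 14.25 p [ 0.5442 -0.1387  0.0971] yaw -56.76554892285851 F [ 1.3052 -0.5746  7.5218] q6 0.6458092810855441 w 0.01465250848804781 91.48817896842957 tilt [ 0.0056 -0.0022]
[-0.02554556  0.00299397  0.05295388]
```

Scaled: 0.12 rad is 0.0191.

>>> jog_arm(
  increments=[
    [0, 0, 0, 0, 0, 0.0191],
    [0, 0, 0, 0, 0, 0.0382],
    [0, 0, 0, 0, 0, 0.0573],
    [0, 0, 0, 0, 0, 0.0764],
    [0, 0, 0, 0, 0, 0.0955],
    [0, 0, 0, 0, 0, 0.1146],
    [0, 0, 0, 0, 0, 0.1337],
    [0, 0, 0, 0, 0, 0.1496],
    [0, 0, 0, 0, 0, 0.1592],
    [0, 0, 0, 0, 0, 0.1592],
  ],
)

```text
clock: 15.25
eef_pos: [0.5442, -0.1392, 0.0972]
tcp_rot: [[0.915, -0.404, 0.006], [-0.404, -0.915, -0.004], [0.007, 0.001, -1.0]]
wrist_force: [-0.7, -1.7, 8.8]
gripper_width: 0.0149
grip_force: 91.5
```

```bash
python3 g.py;python3 - <<'E'
from plant import robot
print(robot.get_obs()["wrist_torque"])
E
```

```text
t 15.25 p [ 0.5442 -0.1392  0.0972] yaw -113.85365606356432 F [-0.7018 -1.7039  8.8283] q6 1.6424356195685563 w 0.014903408958949631 91.4661455154419 tilt [ 0.0057 -0.0035]
[-0.40643552 -0.04761129  0.18808622]
```

Scaled: 0.1 rad is 0.0159.

>>> jog_arm(
  increments=[
    [0, 0, 0, 0, 0, 0.0064],
    [0, 0, 0, 0, 0, 0.0127],
    [0, 0, 0, 0, 0, 0.0159],
    [0, 0, 0, 0, 0, 0.0159],
    [0, 0, 0, 0, 0, 0.0159],
  ],
)

```text
clock: 15.75
eef_pos: [0.5442, -0.1392, 0.0972]
tcp_rot: [[0.871, -0.492, 0.006], [-0.492, -0.871, -0.004], [0.007, 0.001, -1.0]]
wrist_force: [0.1, -2.6, 7.5]
gripper_width: 0.015
grip_force: 91.6
```

```bash
python3 g.py;python3 - <<'E'
from plant import robot
print(robot.get_obs()["wrist_torque"])
E
```

```text
t 15.75 p [ 0.5442 -0.1392  0.0972] yaw -119.47995328335591 F [ 0.1299 -2.5663  7.5298] q6 1.7408753605019114 w 0.015045517068305689 91.56156063079834 tilt [ 0.0055 -0.0038]
[-0.44351981 -0.01687607  0.36304318]
```

Torque has jumped from 0.19 to 0.36 N m at 91.6° of turn, which means the stop. One last look before handing in.

```bash
python3 - <<'E'
from h import *
from plant import robot
S=robot.snapshot("scene")
cv2.imwrite("pics/c7.png",cv2.resize(S["frame"][120:220,200:310],None,fx=5,fy=5,interpolation=cv2.INTER_CUBIC)[:,:,::-1])
E
```

```text
(no output)
```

View pics/c7.png

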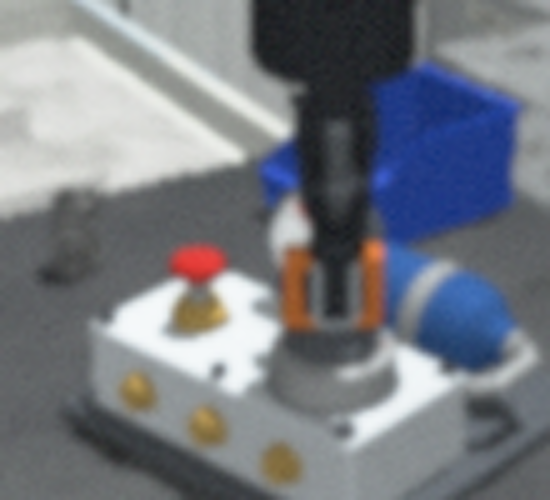

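The key is seated with its flange on the collar (about (267,190)), turned a quarter and still gripped. The plunger is up at (239,172) and the spring is still standing at (214,165).

```bash
python3 -c "
from plant import robot
print(robot.job_done())"; python3 g.py
```

```text
the job is handed in; nothing more can be done
None
the job is handed in; nothing more can be done
```

I handed the job in at about 16 s: the plunger was pressed and released, and the key was pushed in, turned about 91.6° clockwise to its stop and is still gripped; the judge's verdict was not shown.

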